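Seat a sample at its stop and hold the cam clamp at full lift

TASK

Slide the aluminium sample along the fence of the measuring fixture until you feel it seat fully home against the end stop; then swing the cam lever round to the cam's highest lift point, where the eccentric is farthest out and clamps the sample on the fence, and hold the lever there. The lever springs back if released and the clamp slackens again if it is turned past the high point, so finish while still holding the lever at the high point; do not disturb the gauges and the tray nearby.

Things in the scene. Friction and masses are not known exactly. Their poses are not given: they have to be found in the camera images.
- fixture: Grey steel plate, fixed, 250 (x) x 240 (y) x 20 mm high; origin at centre of underside. A steel fence bar on it, 20 mm high, 150 mm long, has its inner face at y = +85 mm of this frame (x = -90 to 60); springs let it yield 8 mm to +y (1 N per mm). The sample lies beside it and slides along this frame's +x to the stop. The cam is on the sample's -y side.
- sample: Loose aluminium block, 0.15 to 0.3 kg: base 64 (x) x 40 (y) x 18 mm high, with a central round hub 30 mm in diameter, 14 mm higher. Origin: centre of underside, on the plate's top; x along its length, nearly parallel to the fixture's x. Starts 28 to 73 mm short of the stop and 2 to 4 mm off the fence. Slides with some 1 to 3 N.
- sample_nose (a point): Point at the bottom middle of the sample's leading (+x) end face, 32 mm from its origin.
- stop: Steel end stop, fixed on the plate, 36 mm wide (y), 24 mm high; its place along the fixture varies. Origin at the bottom middle of its contact face, on the plate's top; the face looks to -x of its frame, which is parallel to the fixture's. The sample is seated when its nose face touches this face.
- cam_lever (a joint): Lever angle (rad) about the vertical axis at lever_pivot, growing clockwise from above. 0 = rest, lever almost along the fixture's +x (0.17 rad towards -y); a spring returns it there. 1.40 = highest lift: lever along the fixture's -y, squarely away from the sample. Beyond, the lift falls; hard limit 2.1. Turning takes 1 to 8 N at the handle.
- lever_handle (a point): Grip point on the axis of the lever's upright handle, 85 mm from lever_pivot, 75 mm above the table. Handle: black upright cylinder 18 mm in diameter, 52 to 96 mm above the table, to be taken from above. Arm: flat steel bar 14 mm wide, 42 to 52 mm above the table, from handle to pivot.
- lever_pivot (a point): Point on the lever's vertical axis, on the plate's top (20 mm above the table). The cam under the lever is a round eccentric disc, 44 mm in diameter, 17 mm thick, its centre 12 mm from it, away from the handle. At rest it stands 46 mm from the fence; at highest lift its rim is 10 mm farther out, so it pushes the 40 mm wide sample on the fence and the fence back 4 mm.
- ring_gauge: Bystander: loose steel ring gauge, 60 mm outside diameter, 20 mm high, on the table beside the fence. Origin at the centre of its underside.
- plug_gauge: Bystander: loose steel plug gauge standing upright on the table beside the fence, 32 mm in diameter, 75 mm high. Origin at the centre of its underside.
- parts_tray: Bystander: empty loose grey plastic tray, 90 x 130 x 30 mm, on the table beyond the fixture. Origin at the centre of its underside.
There are look-alikes about, which are no part of the job. Leave any black look-alike of the sample alone.

How it is judged:
By the outcome, as a careful person would: the job done as asked, in the order asked, and still so for the second after the job is handed in, while the arm keeps its last pose, push and grip.
It also fails if it takes over 51 s, if anything falls off the work surface, if the arm or the gripper's body presses on something with over 40 N, if the wrist force passes 120 N, or if a joint passes its speed limit or range.

ROBOT

A 7-joint arm with a two-finger parallel gripper is mounted at the origin on the work surface. World frame = base frame: x ahead of the robot, y to its left, z up, the work surface at z = 0. Lengths are in m, angles in rad, forces in N, time in s.
With the tool pointing down it reaches from about 0.4 to 0.85 m from the base axis. Payload 4.5 kg.
Tool frame: the origin (TCP) lies between the finger pads; the fingertips stand 22 mm ahead of it and the grasp point (between the pads) lies 3 mm ahead of it; y points along the fingers, z is the direction in which the jaws open and shut, and the axes are right-handed (so a half turn about y gives the same grasp; the last joint's range is limited). The gripper opens to 85 mm and grips with 20 to 120 N. Pads are 22 mm wide; open, the fingers measure 114 mm over their backs; the gripper's body (76 mm by 85 mm) begins 54 mm behind the grasp point. The pads swing forward as they close: fully open they stand 13 mm farther back than shut.
Start: joints at [-1.122, 0.689, -0.195, 1.565, 0.157, 0.902, -0.215], TCP at [0.252, 0.572, 0.253] pointing down, gripper open.
Joint ranges: [-3.01, 3.01], [-0.46, 2.08], [-1.47, 1.51], [0.13, 2.56], [-1, 4.14], [0.04, 2.09], [-2.66, 2.66]. Speed limits (rad/s): [2.57, 2.57, 3.14, 3.14, 3.14, 3.14, 3.14].

INTERFACE

Orientations are given as a unit quaternion [w, x, y, z].
In Python, from cell import * gives the robot as it stands.
- The arm moves only by the shell command python3 -m handwheel 'ROWS'. ROWS is JSON, a list that holds one entry, the list of rows, each a list of 5 numbers: the gripper's target within -1 to 1 (fully open at 1, half-way at 0, shut at -1), then the shift along the tool's x, y, z in m, then the turn about the tool's y in rad. In form: [[[grip, tx, ty, tz, twist], ...]]. A call has 1 to 8 rows; each row is the pose to reach, as a shift and turn from the pose commanded when the call began, along the tool's axes at that moment; what a row does not reach only later rows make up. A row lasts 1/10 s, in which the tool goes at most 50 mm and 8.59 degrees, less where a joint would pass 70% of its speed; a pose out of reach is approached as far as the arm can. A call with a gripper value outside its range is refused whole. The fingers move at their own pace and stop on an object; the grip force is fixed at half the most. Time passes only in rows, so rows that repeat a pose let the fingers close. It gives the time, the measured TCP pose, the force and the opening at its end, in the units of the state.
- state(): the state, without advancing time (a new reading comes with each control period).
- camera(name): name is "scene" or "top"; returns (picture, depth): 400x640x3 uint8, red, green, blue; 400x640 float32, m along the optical axis (not along the pixel's ray), 0 where there is no reading.
- camera_model(name): a dict with "K" (3x3 intrinsics, pixels), "R" (3x3) and "t" (3): a world point X has camera coordinates R X + t. Camera axes: x right, y down, z forward; pixel columns grow to the right and rows downward; lengths in m; the calibration is good to about 2 mm. A picture is of the moment at which its call begins. camera_model takes no time and is no camera call.
- job_done(): hands the job in, once; it reports no verdict.
The state is a dict: "clock": time; "q": joint angles; "joint_velocities": joint speeds; "tau": joint torques, N m; "ee_pos": TCP position; "tcp_rot": TCP orientation; "force": force on the tool from outside, world axes, zero at the start; "ft_torque": the same for the moment, N m; "opening": opening from 0.0 (shut) to 1.0 (fully open).
Only numpy, scipy, OpenCV 4.12 (cv2) and the standard library are available. Lean on these libraries where they do the work, as an engineer would, in place of code of your own. Each camera call takes 0.05 s, during which the arm holds its last target. There are 200 camera calls.

## Working session

There is one attempt and no reset: what is moved stays moved. The work goes in short steps, Python scripts to look and compute and a shell command to move; the robot and the scene stay as the last step left them, time stands still between calls to the robot, and variables do not carry over. Pictures are saved under pics/ and viewed, about 8 in all and at most 12, crops included, and the job is handed in when it is done.

```bash
mkdir -p pics; ls; python3 - <<'E'
from cell import *
import cv2,numpy as np
for n in("scene","top"):
    p,d=camera(n); cv2.imwrite(f"pics/{n}0.png",p[:,:,::-1]); np.save(f"{n}_d0.npy",d); np.save(f"{n}_p0.npy",p)
    m=camera_model(n); print(n,np.round(m["K"],1).tolist(),np.round(m["R"],3).tolist(),np.round(m["t"],3).tolist())
print(state())
E
```

```text
pics
scene [[434.6, 0.0, 321.6], [0.0, 434.6, 202.6], [0.0, 0.0, 1.0]] [[0.704, 0.71, -0.009], [0.512, -0.516, -0.686], [-0.492, 0.479, -0.727]] [-0.495, -0.189, 1.206]
top [[389.1, 0.0, 323.9], [0.0, 389.1, 202.9], [0.0, 0.0, 1.0]] [[0.025, -1.0, -0.012], [-0.987, -0.023, -0.159], [0.159, 0.016, -0.987]] [0.097, 0.574, 0.737]
{'clock': 0.1, 'q': array([-1.12220875,  0.68989892, -0.19450361,  1.56627193,  0.15729209,
        0.90251665, -0.21511912]), 'joint_velocities': array([ 1.23284414e-03, -1.72042174e-03, -8.30645444e-05, -2.59559816e-03,
        3.88127117e-04, -6.80982237e-04, -1.01767260e-03]), 'tau': array([-3.51027054e-03, -5.40604806e+01, -1.27182193e+00, -1.58986902e+01,
        9.29823989e-03,  4.36826289e-03, -2.78070154e-06]), 'ee_pos': array([0.25169027, 0.57146098, 0.25255605]), 'tcp_rot': array([-0.69135904,  0.692555  , -0.14566326,  0.1455076 ]), 'force': array([-0.56933907, -0.0588676 , -0.30460147]), 'ft_torque': array([ 0.02277385,  0.05955319, -0.00559924]), 'opening': 0.9991672965784368}
```

View pics/scene0.png

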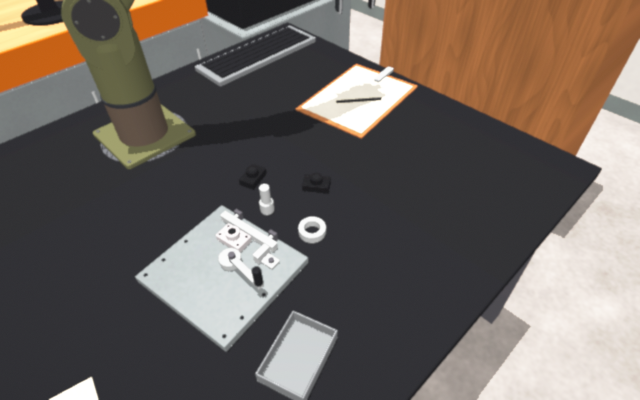

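View pics/top0.png

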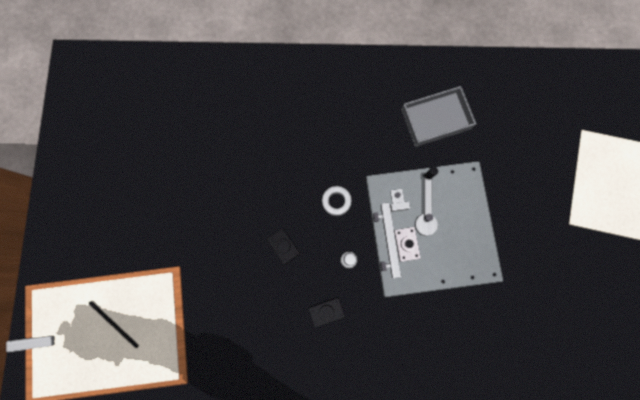

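The top view shows the plate with corners near (366,177), (480,162), (503,281) and (385,297). The bright sample with its hub is at (408,243), beside the fence at (390,240). The stop is at (399,197), the lever pivot at (427,222) and the black handle at (430,173). The black look-alikes at (283,246) and (326,312) are off the plate, so the aluminium block on the plate is the one meant. I'll confirm this in a crop.

```bash
cat > h.py <<'E'
import numpy as np,cv2
from cell import camera_model
def ray(n,u,v,z):
    m=camera_model(n);R=np.array(m["R"]);t=np.array(m["t"]);c=-R.T@t
    d=R.T@np.linalg.inv(m["K"])@np.array([u,v,1.]);return c+d*(z-c[2])/d[2]
def proj(n,X):
    m=camera_model(n);p=np.array(m["K"])@(np.array(m["R"])@np.array(X)+np.array(m["t"]));return p[:2]/p[2]
E
python3 - <<'E'
from h import *
p=np.load("top_p0.npy")
c=cv2.resize(p[155:305,360:510,::-1],None,fx=4,fy=4,interpolation=cv2.INTER_CUBIC);cv2.imwrite("pics/crop1.png",c)
s=np.load("scene_p0.npy")
c=cv2.resize(s[195:350,130:315,::-1],None,fx=4,fy=4-.2,interpolation=cv2.INTER_CUBIC);cv2.imwrite("pics/crop2.png",c)
# plate mask by lightness/colour
g=cv2.inRange(p,(90,100,100),(255,255,255));g[:150]=0;g[310:]=0;g[:,:362]=0;g[:,515:]=0
cs,_=cv2.findContours(g,cv2.RETR_EXTERNAL,cv2.CHAIN_APPROX_NONE);k=max(cs,key=cv2.contourArea)
r=np.array([ray("top",u,v,.02)[:2] for u,v in k[:,0,:]],np.float32)
(cx,cy),wh,a=cv2.minAreaRect(r*1000);print(cx,cy,wh,a)
for q in[(366,177),(480,162),(503,281),(385,297)]:print(ray("top",*q,.02).round(4))
E
```

```text
530.7188720703125 -113.63531494140625 (249.63986206054688, 239.62672424316406) 8.892546653747559
[0.6328 0.024  0.02  ]
[ 0.6706 -0.2156  0.02  ]
[ 0.4254 -0.252   0.02  ]
[ 0.3879 -0.0159  0.02  ]
```

View pics/crop1.png

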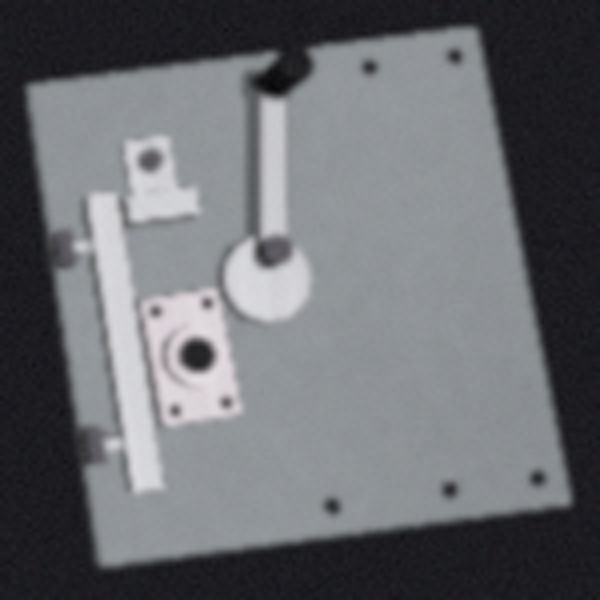

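The crop confirms the bright aluminium sample, with its hub hole at crop (198,355), beside the fence. The stop face is at crop (165,215), the pivot bolt at (272,250) and the handle top at (295,62).

```bash
cat >> h.py <<'E'
C=np.array([.5307,-.1136]);A=np.radians(8.9);E=np.array([[np.cos(A),np.sin(A)],[-np.sin(A),np.cos(A)]])
def f2w(x,y): return C+E.T@np.array([x,y])
def w2f(p): return E@(np.array(p)[:2]-C)
E
python3 - <<'E'
from h import *
def c(x,y,z,l):
    w=ray("top",360+(x+.5)/4-.5,155+(y+.5)/4-.5,z);print(l,w.round(4),(w2f(w)*1000).round(1))
c(198,355,.052,"hub")
for q in[(140,298),(215,290),(242,408),(165,425)]:c(*q,.038,"samp")
c(130,222,.044,"stopL");c(198,213,.044,"stopR")
c(272,250,.06,"piv");c(295,62,.096,"handle")
c(268,278,.037,"camdisc");c(117,195,.04,"fenceTopR");c(162,488,.04,"fenceBotR")
from cell import state
from scipy.spatial.transform import Rotation as Ro
q=state()["tcp_rot"];print(Ro.from_quat(q,scalar_first=True).as_matrix().round(3))
x,d=np.load("scene_d0.npy"),0
for n,b in(("ring",(312,229)),("plug",(265,190)),("tray",(297,355))):
    print(n,ray("scene",*b,{"ring":.02,"plug":.075,"tray":.0}[n]).round(3))
E
```

```text
hub [ 0.494  -0.0585  0.052 ] [-27.7  60.1]
samp [ 0.5227 -0.0326  0.038 ] [ 4.6 81.3]
samp [ 0.5276 -0.0702  0.038 ] [ 3.7 43.4]
samp [ 0.4692 -0.0828  0.038 ] [-56.   39.9]
samp [ 0.4599 -0.0447  0.038 ] [-59.3  79. ]
stopL [ 0.5603 -0.0267  0.044 ] [42.6 81.3]
stopR [ 0.5656 -0.0608  0.044 ] [42.7 46.8]
piv [ 0.5457 -0.0935  0.06  ] [17.9 17.6]
handle [ 0.6314 -0.0968  0.096 ] [102.1   1. ]
camdisc [ 0.5344 -0.097   0.037 ] [ 6.3 15.8]
fenceTopR [ 0.5745 -0.0208  0.04  ] [57.6 84.9]
fenceBotR [ 0.4292 -0.0427  0.04  ] [-89.3  85.8]
[[ 0.915 -0.001  0.403]
 [-0.403 -0.002  0.915]
 [ 0.    -1.    -0.002]]
ring [0.591 0.082 0.02 ]
plug [0.473 0.055 0.075]
tray [ 0.768 -0.126  0.   ]
```

View pics/crop2.png

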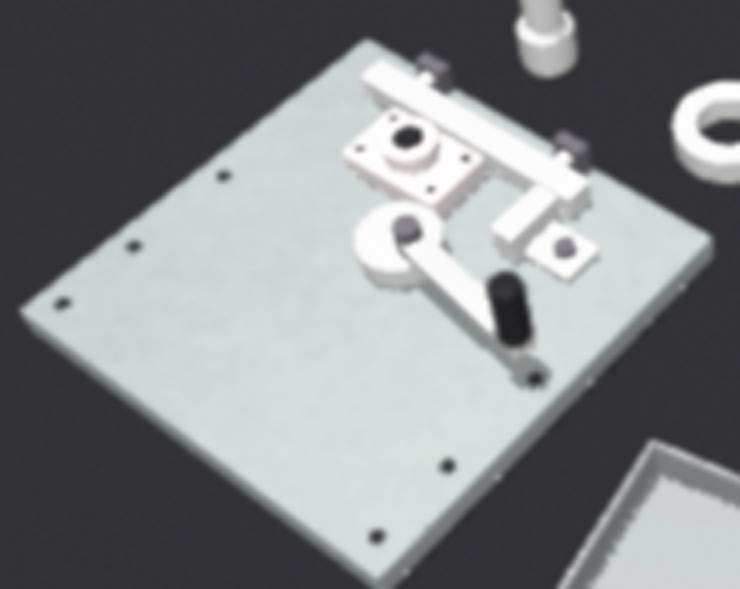

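The scene crop agrees: the cam is at crop (400,240), the lever runs to its handle at (508,300), and the sample is at (412,155). The channel to the stop is free, with about 38 mm to go. I'll move behind the sample's trailing face with the fingers shut.

```bash
python3 -m handwheel '[[[-1,0.027,0,-0.03,0],[-1,0.054,0,-0.06,0],[-1,0.081,0,-0.095,0],[-1,0.108,0,-0.13,0],[-1,0.135,0,-0.16,0],[-1,0.162,0,-0.19,0],[-1,0.189,0,-0.222,0],[-1,0.214,0,-0.254,0]]]'; python3 -m handwheel '[[[-1,0.027,0,-0.032,-0.1],[-1,0.054,0,-0.064,-0.2],[-1,0.081,0,-0.096,-0.3],[-1,0.108,0,-0.128,-0.4],[-1,0.135,0,-0.16,-0.5],[-1,0.162,0,-0.19,-0.571],[-1,0.19,0,-0.222,-0.571],[-1,0.214,0,-0.253,-0.571]]]'
cat >> h.py <<'E'
from cell import state
from scipy.spatial.transform import Rotation as Ro
def where(fx,fy,z,yaw):
    "shift in tool axes to fixture point, yaw (world, rad) of tool x"
    s=state();M=Ro.from_quat(s["tcp_rot"],scalar_first=True).as_matrix()
    d=np.append(f2w(fx,fy),z)-s["ee_pos"];cur=np.arctan2(M[1,0],M[0,0])
    print("t",round(s["clock"],2),"fix",(w2f(s["ee_pos"])*1000).round(1),"z",s["ee_pos"][2].round(4),"shift",(M.T@d).round(4),"twist",round(cur-yaw,3),"F",s["force"].round(2),"Ffix",(E@s["force"][:2]).round(2),"q",s["q"].round(2),"op",round(s["opening"],3))
E
python3 -c "
from h import *
where(-.083,.062,.05,A)"
```

```text
clock: 0.9
ee_pos: [0.3457, 0.2515, 0.2532]
tcp_rot: [-0.692, 0.692, -0.146, 0.146]
force: [0.0, -0.1, -1.3]
opening: 0.002
clock: 1.7
ee_pos: [0.4396, -0.0666, 0.2531]
tcp_rot: [0.705, -0.705, -0.055, 0.055]
force: [0.0, -0.3, -0.0]
opening: -0.002
t 1.7 fix [-82.7  60.5] z 0.2531 shift [-0.0003  0.2031  0.0014] twist 0.0 F [ 0.02 -0.3  -0.03] Ffix [-0.03 -0.3 ] q [ 0.35  0.49 -0.45  2.08  0.35  0.65  1.39] op -0.002
```

```bash
python3 -m handwheel '[[[-1,0,0.04,0.001,0],[-1,0,0.08,0.001,0],[-1,0,0.12,0.001,0],[-1,0,0.155,0.001,0],[-1,0,0.18,0.001,0],[-1,0,0.195,0.001,0],[-1,0,0.203,0.001,0],[-1,0,0.206,0.001,0]]]'
python3 -m handwheel '[[[-1,0.003,0,0,0],[-1,0.006,0,0,0],[-1,0.009,0,0,0],[-1,0.012,0,0,0],[-1,0.014,0,0,0],[-1,0.016,0,0,0],[-1,0.018,0,0,0],[-1,0.020,0,0,0]]]'
python3 - <<'E'
from h import *
from cell import camera
where(-.033,.062,.047,A)
p,d=camera("top");cv2.imwrite("pics/top2.png",cv2.resize(p[155:305,360:510,::-1],None,fx=4,fy=4,interpolation=cv2.INTER_CUBIC))
E
```

```text
clock: 2.5
ee_pos: [0.4389, -0.0635, 0.0477]
tcp_rot: [-0.705, 0.705, 0.054, -0.057]
force: [-0.2, -0.5, -0.0]
opening: 0.002
clock: 3.3
ee_pos: [0.4585, -0.0607, 0.0489]
tcp_rot: [-0.705, 0.705, 0.054, -0.056]
force: [-2.2, -0.3, 1.8]
opening: 0.0
t 3.3 fix [-63.1  63.4] z 0.0489 shift [ 0.0301  0.0019 -0.0014] twist 0.001 F [-2.2  -0.26  1.85] Ffix [-2.22  0.08] q [ 0.13  0.88 -0.16  2.18  0.96  0.15  0.8 ] op 0.0
```

View pics/top2.png

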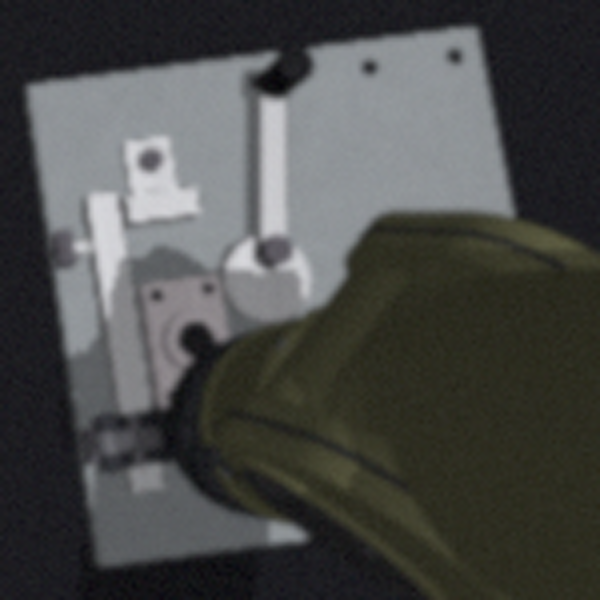

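The shot shows the sample (leading edge at crop (177,278)) moved about 4 mm and still straight. I push on.

```bash
python3 -m handwheel '[[[-1,0.003,0,-0.001,0],[-1,0.006,0,-0.001,0],[-1,0.009,0,-0.001,0],[-1,0.012,0,-0.001,0],[-1,0.015,0,-0.001,0],[-1,0.018,0,-0.001,0],[-1,0.021,0,-0.001,0],[-1,0.024,0,-0.001,0]]]'
python3 -m handwheel '[[[-1,0.001,0,0,0],[-1,0.002,0,0,0],[-1,0.003,0,0,0],[-1,0.004,0,0,0]]]'
python3 -m handwheel '[[[-1,0.001,0,0,0],[-1,0.002,0,0,0]]]'
python3 -m handwheel '[[[-1,0.001,0,0,0],[-1,0.002,0,0,0]]]'
python3 -c "
from h import *
where(-.033,.062,.047,A)"
```

```text
clock: 4.15
ee_pos: [0.483, -0.0578, 0.0489]
tcp_rot: [-0.705, 0.705, 0.054, -0.056]
force: [-1.5, -0.7, 1.7]
opening: -0.002
clock: 4.55
ee_pos: [0.4865, -0.0572, 0.0489]
tcp_rot: [-0.705, 0.705, 0.054, -0.056]
force: [-2.5, -1.1, 1.9]
opening: 0.0
clock: 4.75
ee_pos: [0.4888, -0.0569, 0.0489]
tcp_rot: [-0.705, 0.705, 0.055, -0.056]
force: [-2.7, -0.2, 0.5]
opening: -0.004
clock: 4.95
ee_pos: [0.489, -0.0569, 0.0488]
tcp_rot: [-0.705, 0.705, 0.053, -0.057]
force: [-5.5, -0.3, 5.2]
opening: -0.0
t 4.95 fix [-32.4  62.5] z 0.0488 shift [-0.0006  0.0018 -0.0005] twist 0.001 F [-5.49 -0.32  5.19] Ffix [-5.47  0.53] q [ 0.19  0.9  -0.28  2.09  0.9   0.28  0.86] op -0.0
```

```bash
python3 -m handwheel '[[[-1,0.001,0,0,0],[-1,0.002,0,0,0],[-1,0.002,0,0,0]]]'
python3 -m handwheel '[[[-1,0.001,0,0,0],[-1,0.002,0,0,0],[-1,0.003,0,0,0],[-1,0.003,0,0,0]]]'
python3 - <<'E'
from h import *
from cell import camera
where(-.033,.062,.047,A)
E
```

```text
clock: 5.25
ee_pos: [0.4891, -0.0569, 0.0487]
tcp_rot: [-0.704, 0.706, 0.052, -0.058]
force: [-8.1, -0.2, 7.0]
opening: 0.003
clock: 5.65
ee_pos: [0.4892, -0.057, 0.0485]
tcp_rot: [-0.704, 0.706, 0.05, -0.06]
force: [-13.1, -0.1, 10.8]
opening: 0.001
t 5.65 fix [-32.2  62.3] z 0.0485 shift [-0.0008  0.0015 -0.0003] twist 0.001 F [-13.13  -0.13  10.8 ] Ffix [-12.99   1.91] q [ 0.2   0.9  -0.3   2.08  0.89  0.31  0.87] op 0.001
```

Pushed to 13 N and the sample does not move on, so it is seated. I back off, rise, and look.

```bash
python3 -m handwheel '[[[-1,-0.004,0,0,0],[-1,-0.010,0,0,0],[-1,-0.018,0,0,0],[-1,-0.028,0,0,0],[-1,-0.028,-0.03,0,0],[-1,-0.028,-0.07,0,0],[0.2,-0.028,-0.11,0,0],[0.2,-0.028,-0.12,0,0]]]'
python3 - <<'E'
from h import *
where(.1017,.0006,.14,A-.17)
E
```

```text
clock: 6.45
ee_pos: [0.4707, -0.0597, 0.1724]
tcp_rot: [-0.705, 0.705, 0.057, -0.053]
force: [0.5, -0.7, 0.0]
opening: 0.331
t 6.45 fix [-51.   62.5] z 0.1724 shift [ 0.1524  0.0334 -0.062 ] twist 0.171 F [ 0.47 -0.7   0.03] Ffix [ 0.36 -0.76] q [ 0.38  0.68 -0.56  2.08  0.69  0.56  1.05] op 0.331
```

```bash
python3 -m handwheel '[[[0.3,0.03,0,-0.012,0.04],[0.3,0.06,0,-0.024,0.08],[0.3,0.09,0,-0.036,0.12],[0.3,0.12,0,-0.048,0.17],[0.3,0.14,0,-0.057,0.17],[0.3,0.152,0,-0.062,0.17],[0.3,0.152,0,-0.062,0.17]]]'
python3 - <<'E'
from h import *
from cell import camera
where(.1017,.0006,.080,A-.17)
p,_=camera("top");s,_=camera("scene")
a=cv2.resize(p[155:305,360:460,::-1],None,fx=4,fy=4,interpolation=cv2.INTER_CUBIC)
b=cv2.resize(s[195:345,200:300,::-1],None,fx=4,fy=4,interpolation=cv2.INTER_CUBIC)
cv2.imwrite("pics/both3.png",np.hstack([a,b]))
E
```

```text
clock: 7.15
ee_pos: [0.6297, -0.0982, 0.1677]
tcp_rot: [-0.707, 0.707, -0.005, 0.006]
force: [-0.3, -0.4, -0.4]
opening: 0.651
t 7.15 fix [ 1.002e+02 -1.000e-01] z 0.1677 shift [0.0013 0.0877 0.0011] twist -0.0 F [-0.31 -0.4  -0.4 ] Ffix [-0.37 -0.35] q [ 0.38  0.86 -0.56  1.59  0.56  0.86  1.15] op 0.651
```

View pics/both3.png

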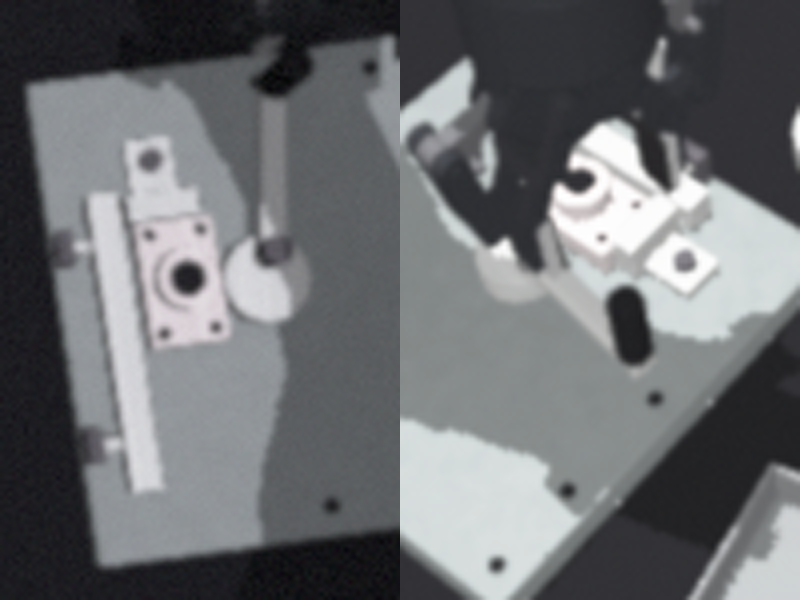

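The left half shows the sample flush against the stop at crop (165,215), with no gap. The right half shows the handle with its top centre at panel (226,292) and the open fingers above it. I check the handle position from the scene camera.

```bash
python3 - <<'E'
from h import *
w=ray("scene",200+226/4-.4,195+293/4-.4,.096);print(w,w2f(w)*1000)
w=ray("scene",200+236/4-.4,195+352/4-.4,.056);print(w,w2f(w)*1000)
E
```

```text
[ 0.63193589 -0.09456323  0.096     ] [102.96218156   3.1453246 ]
[ 0.63590003 -0.09787275  0.056     ] [106.36657185  -0.7376497 ]
```

```bash
python3 -m handwheel '[[[0.3,0.002,0.02,0.001,0],[0.3,0.002,0.04,0.001,0],[0.3,0.002,0.06,0.001,0],[0.3,0.002,0.075,0.001,0],[0.3,0.002,0.084,0.001,0],[0.3,0.002,0.088,0.001,0]]]'
python3 -m handwheel '[[[-0.2,0,0,0,0],[-0.5,0,0,0,0],[-1,0,0,0,0],[-1,0,0,0,0],[-1,0,0,0,0],[-1,0,0,0,0],[-1,0,0,0,0]]]'
python3 -c "
from h import *
where(.1017,.0006,.080,A-.17)"
```

```text
clock: 7.85
ee_pos: [0.6292, -0.0966, 0.0799]
tcp_rot: [-0.707, 0.707, -0.006, 0.004]
force: [0.4, -0.9, 0.7]
opening: 0.651
clock: 8.55
ee_pos: [0.6305, -0.0976, 0.0816]
tcp_rot: [-0.707, 0.708, -0.005, 0.005]
force: [-0.6, -3.1, 5.7]
opening: 0.191
t 8.55 fix [101.1   0.4] z 0.0816 shift [0.0006 0.0016 0.0003] twist 0.0 F [-0.65 -3.09  5.71] Ffix [-1.12 -2.95] q [ 0.34  0.97 -0.5   1.63  0.65  0.71  1.08] op 0.191
```

```bash
python3 -m handwheel '[[[-1,-0.0002,0,-0.0059,0.07],[-1,-0.0008,0,-0.0119,0.14],[-1,-0.0019,0,-0.0177,0.21],[-1,-0.0033,0,-0.0235,0.28],[-1,-0.0052,0,-0.0291,0.35],[-1,-0.0074,0,-0.0347,0.42],[-1,-0.01,0,-0.04,0.49],[-1,-0.013,0,-0.0451,0.56]]]'
python3 - <<'E'
from h import *
a=-.17-.56;where(.018+.085*np.cos(a),.015+.085*np.sin(a),.08,A+a)
E
```

```text
clock: 9.35
ee_pos: [0.6177, -0.1412, 0.0817]
tcp_rot: [0.678, -0.678, 0.2, -0.201]
force: [2.3, -0.1, 5.1]
opening: 0.192
t 9.35 fix [ 81.7 -40.8] z 0.0817 shift [ 0.0004  0.0017 -0.0009] twist -0.001 F [ 2.25 -0.12  5.06] Ffix [ 2.21 -0.47] q [ 0.35  0.94 -0.36  1.65  0.5   0.64  0.71] op 0.192
```

```bash
python3 -m handwheel '[[[-1,-0.0002,0,-0.0059,0.07],[-1,-0.0008,0,-0.0119,0.14],[-1,-0.0019,0,-0.0177,0.21],[-1,-0.0033,0,-0.0235,0.28],[-1,-0.0052,0,-0.0291,0.35],[-1,-0.0074,0,-0.0347,0.42],[-1,-0.01,0,-0.04,0.49],[-1,-0.013,0,-0.0451,0.56]]]'
python3 - <<'E'
from h import *
a=-.17-1.12;where(.018+.085*np.cos(a),.015+.085*np.sin(a),.08,A+a)
E
```

```text
clock: 10.15
ee_pos: [0.5833, -0.1723, 0.0817]
tcp_rot: [0.597, -0.596, 0.379, -0.381]
force: [3.8, -0.4, 1.5]
opening: 0.199
t 10.15 fix [ 42.9 -66.1] z 0.0817 shift [ 0.0001  0.0017 -0.0014] twist -0.0 F [ 3.75 -0.44  1.49] Ffix [ 3.64 -1.02] q [ 0.33  0.91 -0.21  1.74  0.33  0.53  0.34] op 0.199
```

```bash
python3 -m handwheel '[[[-1,-0.0002,0,-0.0064,0.07],[-1,-0.0008,0,-0.0125,0.14],[-1,-0.0019,0,-0.0187,0.21],[-1,-0.0033,0,-0.0248,0.28],[-1,-0.0033,0,-0.0248,0.28],[-1,-0.0033,0,-0.0248,0.28],[-1,-0.0033,0,-0.0248,0.28]]]'
python3 - <<'E'
from h import *
from cell import camera
a=-.17-1.4;where(.018+.085*np.cos(a),.015+.085*np.sin(a),.08,A+a)
p,_=camera("top");s,_=camera("scene")
a=cv2.resize(p[155:305,360:460,::-1],None,fx=4,fy=4,interpolation=cv2.INTER_CUBIC)
b=cv2.resize(s[195:345,200:300,::-1],None,fx=4,fy=4,interpolation=cv2.INTER_CUBIC)
cv2.imwrite("pics/both4.png",np.hstack([a,b]));np.save("p4.npy",p)
E
```

```text
clock: 10.85
ee_pos: [0.5594, -0.1798, 0.0816]
tcp_rot: [0.539, -0.537, 0.458, -0.46]
force: [5.8, -0.8, 4.8]
opening: 0.194
t 10.85 fix [ 18.1 -69.9] z 0.0816 shift [ 0.0001  0.0016 -0.    ] twist 0.002 F [ 5.84 -0.79  4.81] Ffix [ 5.64 -1.69] q [ 0.31  0.88 -0.14  1.81  0.24  0.46  0.17] op 0.194
```

View pics/both4.png

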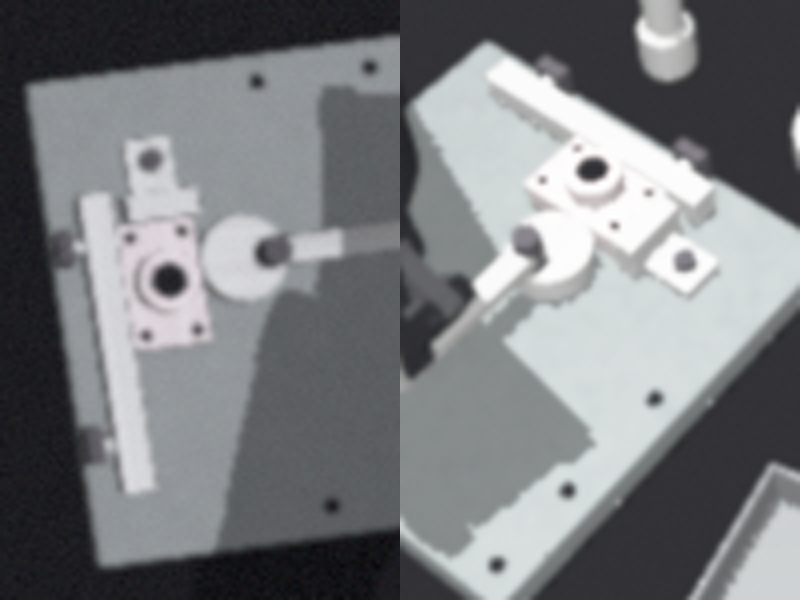

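The picture shows the lever square to the fence along the fixture's -y, the cam pressing the sample, and the fence pushed back about 4 mm. I'll check whether the sample's seat changed.

```bash
python3 - <<'E'
from h import *
def hole(f,x0):
    g=cv2.imread(f,0)[240:320,x0:x0+70];m=(g<70).astype(np.uint8)
    n,l,st,c=cv2.connectedComponentsWithStats(m);i=1+np.argmax(st[1:,4]);x,y=c[i]+[x0,240]
    w=ray("top",360+(x+.5)/4-.5,155+(y+.5)/4-.5,.052);print(f,(x,y),(w2f(w)*1000).round(2))
hole("pics/both3.png",155);hole("pics/both4.png",137)
g3,g4=[cv2.imread(f"pics/both{i}.png") for i in(3,4)]
c=[cv2.resize(g[180:300,90:230],None,fx=2.8,fy=2.8,interpolation=cv2.INTER_CUBIC) for g in(g3,g4)]
cv2.imwrite("pics/cmp5.png",np.hstack(c))
# dark-joint / brightness profile along fixture x across the stop/sample interface
for f,y in(("pics/both3.png",61),("pics/both4.png",65)):
    g=cv2.imread(f,0);r=[]
    for x in np.arange(34,54,1.):
        v=[]
        for yy in(y-9,y-6,y-3,y+0,y+3):
            u=proj("top",np.append(f2w(x/1000,yy/1000),.038));q=(u-[360,155]+.5)*4-.5;v.append(g[int(round(q[1])),int(round(q[0]))])
        r.append(int(np.mean(v)))
    print(r)
E
```

```text
pics/both3.png (np.float64(187.79744525547446), np.float64(277.85036496350364)) [10.43 58.89]
pics/both4.png (np.float64(169.14889705882354), np.float64(279.9852941176471)) [10.58 68.17]
[214, 213, 213, 214, 213, 211, 203, 194, 184, 179, 183, 194, 204, 209, 210, 209, 209, 210, 209, 209]
[196, 189, 187, 191, 199, 204, 202, 196, 188, 184, 186, 196, 205, 209, 210, 210, 210, 210, 210, 210]
```

View pics/cmp5.png

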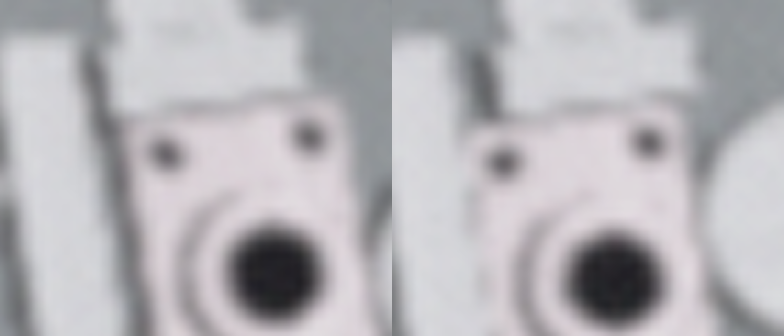

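```bash
python3 -c "
from cell import *
s=state();print(s['ee_pos'],s['force'],s['opening'],s['clock']);print(job_done())"
```

```text
[ 0.55937389 -0.17987221  0.08162989] [ 4.69460818 -0.63608506  4.69465971] 0.1949161497651142 10.95
the job is handed in; nothing more can be done
None
```

I slid the sample along the fence to the stop, then turned the cam lever to its high point. I handed in at 10.95 s with the gripper still holding the handle there; `job_done()` gave no verdict.

- **Seating:** the push force rose from about 2–3 N to 13 N with no further movement. The camera showed the sample's nose flush against the stop.
- **Lever:** it stands at about 1.39–1.40 rad, judged from the gripper's position around the pivot, good to about 0.015 rad. The spring pushes back with about 5 N, so the grip is holding it.
- **Clamping:** the sample moved about 9 mm towards the fence and the fence gave way, which fits the expected 4 mm. Along the fence the sample's centre read 10.4 mm before clamping and 10.6 mm after, so it stayed seated.
- **Surroundings:** I didn't touch the gauges, the tray or the black look-alikes, and the highest force I read was about 17 N. I didn't take separate measurements of the gauges or tray at the end.

No check failed. The largest disagreement was the sample's sideways position, which the camera put 1–2 mm off the expected value. That is within the camera calibration.

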